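# Hang the L-shaped tile level on the drying peg

## Robot

A 6-joint arm with a two-finger parallel gripper is mounted at the origin on the work surface. World frame = base frame: x ahead of the robot, y to its left, z up, the work surface at z = 0. Lengths are in mm, angles in rad, forces in N, time in s.
With the tool pointing down it reaches from about 325 to 775 mm from the base axis. Payload 9.3 kg.
Tool frame: the origin (TCP) lies midway between the tips of the shut fingers; the grasp point (between the pads) lies 19 mm behind it (manip.grip_depth is the distance from the TCP to the grasp point, in mm); z points along the fingers, y is the line along which they close (so a half turn about z gives the same grasp; the last joint's range is limited). The gripper opens to 85 mm and grips with 20 to 120 N. Pads are 22 mm wide; open, the fingers measure 114 mm over their backs; the gripper's body (76 mm by 85 mm) begins 54 mm behind the grasp point. The pads swing forward as they close: fully open they stand 13 mm farther back than shut.
Start: joints at [1.154, 0.259, 0.021, 1.334, 0, 1.418], TCP at [143.414, 530.97, 231.279] pointing down, gripper open.
Joint ranges: [-3.04, 3.04], [-0.91, 1.82], [-1.04, 1.36], [-1.92, 1.95], [-1.52, 1.45], [-3.14, 3.14]. Speed limits (rad/s): [2.22, 2.22, 2.79, 3.14, 3.14, 3.14].

## Interface

Orientations are given as [roll, pitch, yaw] about the fixed x, y, z axes, in that order (R = Rz(yaw) Ry(pitch) Rx(roll)).
In Python, from station import manip gives the robot as it stands.
- The arm moves only by the tool carry_out, never from a script. Its argument "series" is a list of rows, each an object of numbers: "rx", "ry", "rz": the turn, a rotation vector about the world's x, y, z in rad; "dx", "dy", "dz": the shift along the world's x, y, z in cm; "grip": the finger opening in cm, from 0 to 8.54. In form: [{"rx": .., "ry": .., "rz": .., "dx": .., "dy": .., "dz": .., "grip": ..}, ...]. A call has 1 to 20 rows; each row shifts and turns the commanded pose from where the row before left it; what a row does not reach is not made up. A row lasts 1/8 s, in which the tool goes at most 62.5 mm and 10.7 degrees, less where a joint would pass 70% of its speed; a pose out of reach is approached as far as the arm can. A call with a gripper value outside its range is refused whole. The fingers move at their own pace and stop on an object; "grip_force" is the grip in N (left out, the last holds). Time passes only in rows, so rows that do not move let the fingers close. It gives the time, the measured TCP pose, the force, the opening and the grip force at its end, in the units of the state.
- manip.read_state(): the state, without advancing time (a new reading comes with each control period).
- manip.snapshot(name): name is "scene" or "top" or "wrist"; returns a dict with "frame" (420x560x3 uint8, blue, green, red), "mtx" (3x3 intrinsics, pixels), "position" and "attitude" of the camera in the world; the wrist camera has in their place "tool_from_camera" (4x4, takes a point from camera to tool coordinates, whose origin is the TCP and whose axes are the flange's). Camera axes: x right, y down, z forward; pixel columns grow to the right and rows downward; lengths in mm; the calibration is good to about 2 mm. A picture is of the moment at which its call begins: read the wrist's pose just before it. There is no depth.
- manip.sign_off(): hands the job in; it is judged then, once.
The state is a dict: "clock": time; "q": joint angles; "joint_velocities": joint speeds; "effort": joint torques, N m; "position": TCP position; "tool_rot": TCP orientation; "contact_force": force on the tool from outside, world axes, zero at the start; "torque": the same for the moment, N m; "grip_width": finger opening in mm; "grip_force": force on a finger pad.
Only numpy, scipy, OpenCV 4.12 (cv2) and the standard library are available. Lean on these libraries where they do the work, as an engineer would, in place of code of your own. Each camera call takes 0.05 s, during which the arm holds its last target. There are 200 camera calls.

## Task

Take the L-shaped ceramic tile off the sloping easel and hang it on the peg of the drying stand by the one of its four holes that lets it hang level (long top edge horizontal), well onto the peg; the peg is clamped at a different height each time, so find it by eye or by touch. Handle it gently: do not knock it against the stand or the table, and leave everything else where it is.

Things in the scene. Friction and masses are not known exactly. Their poses are not given: they have to be found in the camera images.
- tile: White glazed ceramic L-shaped tile, even 10 mm thick and evenly dense, 0.24-0.38 kg, brittle. Top bar 150 (y) x 45 (z) mm; a leg 65 wide (y -75 to -10) runs 115 mm further down: 160 high in all. Origin: middle of the bar, mid-thickness, 22.5 below the top edge. x out of the glazed face, y along the top edge away from the leg, z up the tile. Pinch the bar across its thickness.
- hole_1 (a point): Centre, at mid-thickness, of the first of four round through-holes 13 mm in diameter, in a row 15 mm below the tile's top edge and 35 mm apart. This one, over the leg, is at y = -58 mm, z = +7.5 mm in the tile's frame. Axes as tile.
- hole_2 (a point): Centre of the tile's second hole, y = -23 mm, z = +7.5 mm in the tile's frame.
- hole_3 (a point): Centre of the tile's third hole, y = 12 mm, z = +7.5 mm in the tile's frame.
- hole_4 (a point): Centre of the tile's fourth hole, y = 47 mm, z = +7.5 mm in the tile's frame.
- easel: Fixed plywood easel, base 170 x 180 x 12 mm. Its panel (180 wide, 8 thick) rises 85 mm up the slope, leaning 30 deg from vertical, top towards the easel's -x. The tile starts on the panel's +x face, leaning the same way, its leg's foot on the ledge; the top bar stands free above the panel. Origin on the table under the ledge/panel corner; x forward, y along the ledge, z up.
- ledge (a point): Corner of the easel's ledge and panel face, mid-width, 60 mm above the table. The ledge carries a lip 6 mm high, 22 mm in front of the panel's face: draw the tile up along the slope.
- stand: Fixed dark steel drying stand: base 190 x 160 x 15 mm, post 24 mm square, 250 mm high, its front face 75 mm behind (+x of) the origin. Its one peg sticks out of a clamp block on the post towards the stand's -x; the tip is 34.5 mm in front of the origin. Origin on the table straight under the peg's axis. x from the peg's tip towards the post, y sideways, z up.
- peg_low (a point): Point on the stand, 200 mm straight above its origin. The peg's axis crosses this vertical line somewhere between here and 30 mm higher: the clamp's height is set anew each time and is not measured, but it is rigidly tight.
- peg_dir (a point): Point on the stand, 34.5 mm in front (-x) of peg_low and 6 mm higher: where the tip would be at the lowest setting. The peg is bright steel, 8 mm in diameter, round-tipped, straight, rising 10 deg from post to tip; an 18 mm collar sits on it 61 to 80 mm behind the tip. Well on means the hole is 10 mm or more behind the tip.
- jar_mid: bystander: glaze jar, 62 mm wide, 85 mm high, between easel and stand; origin at the centre of its underside
- jar_c: bystander: glaze jar 60 mm wide, 75 mm high
- palette_knife: bystander: palette knife 200 mm long, lying along x
- bowl: bystander: white bowl 90 mm wide, 45 mm high
Things that resemble listed ones, but are neither listed nor needed, are in the scene too. Of the things like the easel, leave any that is orange; of the rest the smaller one is meant.

How it is judged (in metres and radians):
On the way, in this order (a step that is already met when the one before it is completed fails the run):
1. the tile is lifted off the easel (distance of tile from where it was at the start of the episode above 0.06 m and contact force between tile and easel below 0.05 N), for 0.1 s.
2. the peg is through the tile's second hole while the fingers still hold the tile (x of hole_2 in the frame of stand between -0.026 and 0.032 m and y of hole_2 in the frame of stand between -0.007 and 0.007 m and z of hole_2 in the frame of stand between 0.186 and 0.237 m and contact force between the fingers and tile above 1 N), for 0.1 s.
At the end, for the whole second after the job is handed in: The tile hangs at rest on the peg by hole_2 (hole centre 8 to 66 mm behind the tip, within 7 mm sideways of the peg), at a height of 186 to 237 mm, its top edge within 8 degrees of horizontal, its z axis within 17 degrees of upright, let go (x of hole_2 in the frame of stand between -0.026 and 0.032 m and y of hole_2 in the frame of stand between -0.007 and 0.007 m and z of hole_2 in the frame of stand between 0.186 and 0.237 m and angle between tile's own y axis and vertical between 1.431 and 1.711 rad and angle between tile's own z axis and vertical below 0.3 rad and linear speed of tile below 0.03 m/s and angular speed of tile below 0.2 rad/s); the robot touches nothing.
It fails at once if the tile is knocked against the stand (over 60 N) (contact force between tile and stand above 60 N).
It fails at once if the tile is dropped or knocked on the table (over 30 N) (contact force between tile and table above 30 N).
It fails at once if another thing on the table is moved by more than 3 cm (distance of any of jar_mid, jar_a, jar_b, jar_c, brush_cup, palette_knife, brush, bowl from where it was at the start of the episode above 0.03 m).
It also fails if it takes over 58 s, if anything falls off the work surface, if the arm or the gripper's body presses on something with over 40 N, if the wrist force passes 120 N, or if a joint passes its speed limit or range.

## Working session

There is one attempt and no reset: what is moved stays moved. The work goes in short steps, Python scripts to look and compute and a tool call to move; the robot and the scene stay as the last step left them, time stands still between calls to the robot, and variables do not carry over. Pictures are saved under pics/ and viewed, at most 11 in all, crops included, and the job is handed in when it is done.

Besides the shell and the picture viewer there is one more tool, called after "Emit:" by a JSON object that holds its "method" and its "body", one argument or row to a line. carry_out: Moves the arm, as the interface text tells. Its arguments: {"type":"object","properties":{"series":{"type":"array","items":{"type":"object","properties":{"rx":{"type":"number"},"ry":{"type":"number"},"rz":{"type":"number"},"dx":{"type":"number"},"dy":{"type":"number"},"dz":{"type":"number"},"grip":{"type":"number"}}}},"grip_force":{"type":"number"}},"required":["series"]}

```bash
mkdir -p pics; cat > h.py <<'E'
import numpy as np, cv2
from scipy.spatial.transform import Rotation as R
from station import manip
def snap(n):
    st=manip.read_state(); s=manip.snapshot(n)
    if n=="wrist":
        T=np.eye(4);T[:3,:3]=rot(st["tool_rot"]);T[:3,3]=st["position"]
        s["T"]=T@np.array(s["tool_from_camera"])
    return s
def rot(a):
    a=np.array(a)
    return a if a.shape==(3,3) else R.from_euler("xyz",a).as_matrix()
E
python3 - <<'E'
from h import *
print(manip.read_state())
for n in ("scene","top","wrist"):
    s=snap(n); cv2.imwrite(f"pics/{n}0.png",s["frame"]); print(n,{k:np.array(v).round(4).tolist() for k,v in s.items() if k!="frame"})
a,b=[cv2.imread(f"pics/{n}0.png") for n in ("scene","top")]
E
```

```text
{'clock': 0.0, 'q': array([1.15440351e+00, 2.59212916e-01, 2.07605944e-02, 1.33372041e+00,
       1.03594414e-05, 1.41820228e+00]), 'joint_velocities': array([-6.80064528e-04,  1.19565118e-03,  3.86007231e-05,  1.15092925e-03,
       -1.28056121e-03,  1.77009370e-03]), 'effort': array([ 1.18176486e-03, -5.55643773e+01,  3.44530463e+01,  1.36005634e-02,
       -1.03862278e-04, -4.94751504e-06]), 'position': array([143.29358069, 530.70898792, 230.65446102]), 'tool_rot': array([-3.14023381e+00, -2.19456469e-04,  2.87779373e+00]), 'contact_force': array([-0.12928862, -0.30987652, -0.24153404]), 'torque': array([ 0.01094587,  0.01556105, -0.00751015]), 'grip_force': 0.0, 'grip_width': 85.7108844067615}
scene {'mtx': [[496.7639, 0.0, 276.3841], [0.0, 496.7639, 208.6594], [0.0, 0.0, 1.0]], 'position': [1082.715, 986.3308, 1114.4302], 'attitude': [-2.2812, -0.0114, 2.5615]}
top {'mtx': [[436.4639, 0.0, 284.5113], [0.0, 436.4639, 207.3934], [0.0, 0.0, 1.0]], 'position': [310.4372, 5.8157, 1287.6925], 'attitude': [-3.0331, -0.0126, -1.5612]}
wrist {'mtx': [[297.8036, 0.0, 278.9387], [0.0, 297.8036, 206.287], [0.0, 0.0, 1.0]], 'tool_from_camera': [[-0.0002, -0.9556, -0.2946, 75.6252], [1.0, -0.0003, 0.0003, 0.1485], [-0.0004, -0.2946, 0.9556, -143.46], [0.0, 0.0, 0.0, 1.0]], 'T': [[0.261, 0.9226, 0.2841, 70.4196], [0.9653, -0.2491, -0.0777, 550.7552], [-0.0009, 0.2945, -0.9557, 374.1838], [0.0, 0.0, 0.0, 1.0]]}
```

View pics/scene0.png

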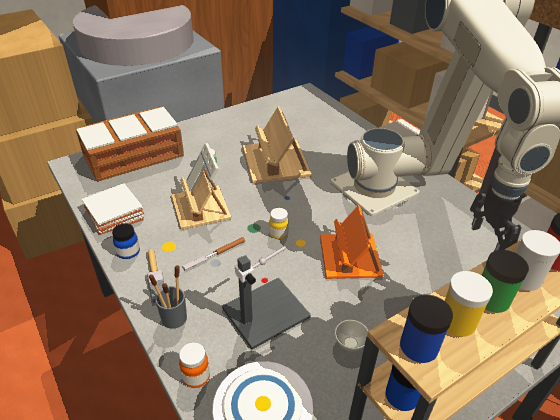

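View pics/top0.png

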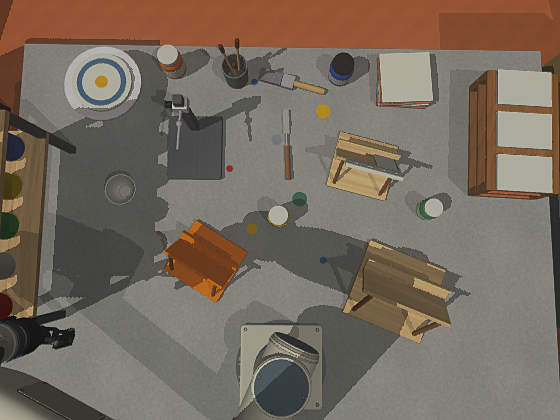

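The scene has three easel-like things, given here in top-view pixels: small plywood (365,165), carrying the tile; orange (207,260), excluded; and large plywood (400,290). The small plywood one fits the description, because it's the smaller of the non-orange two and it holds the tile. I'll confirm this with an enlarged crop.

```bash
python3 - <<'E'
from h import *
a,b=[cv2.imread(f"pics/{n}0.png") for n in ("scene","top")]
f=lambda im,x,y,w,h,s:cv2.resize(im[y:y+h,x:x+w],None,fx=s,fy=s,interpolation=cv2.INTER_CUBIC)
A=f(a,165,135,80,100,5);B=f(b,320,120,100,85,4)
C=f(b,155,80,100,110,4)[:,:400]; D=f(a,215,240,90,110,4)
c=np.zeros((600,800,3),np.uint8)
A=f(a,165,135,80,100,3);B=f(b,320,120,130,85,4)
c[:300,:240]=A; c[:340,260:780]=B
E_=f(a,215,245,90,100,2.5); c[345:595,0:225]=E_; F=f(b,160,85,80,80,3); c[345:585,260:500]=F
cv2.imwrite("pics/crop1.png",c)
E
```

```text
(no output)
```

View pics/crop1.png

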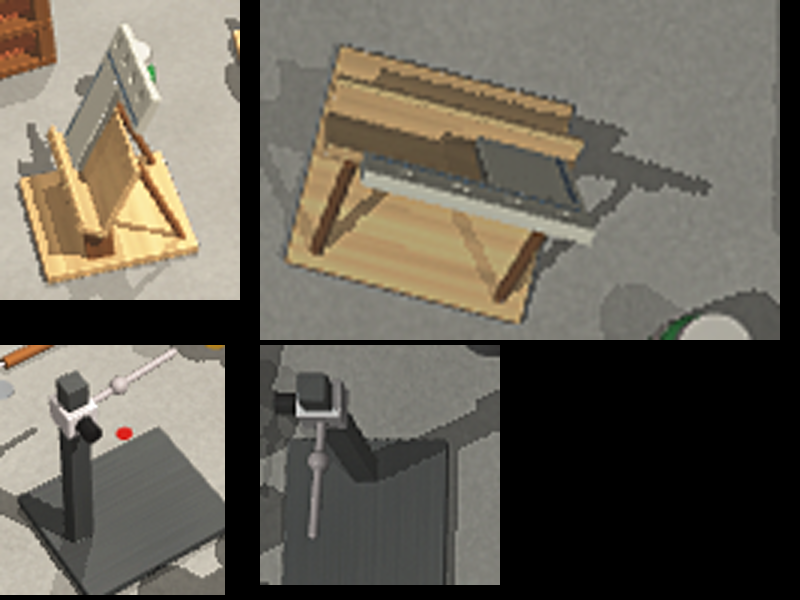

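The crop shows the tile on the small plywood easel. In the top view its top edge runs (345,165)-(403,179), the leg is on the right and the ledge on the far side. The stand's peg tip is at about (177,149) in the top view and (287,246) in the scene view. The collar is at (179,123) in the top view and (263,261) in the scene view.

```bash
cat >> h.py <<'E'
def cam(s):
    if "T" in s: return s["T"][:3,:3],s["T"][:3,3],np.array(s["mtx"])
    return rot(s["attitude"]),np.array(s["position"]),np.array(s["mtx"])
def ray(c,p):
    d=c[0]@np.linalg.solve(c[2],[p[0],p[1],1.]); return c[1],d/np.linalg.norm(d)
def onz(c,p,z):
    o,d=ray(c,p); return o+d*(z-o[2])/d[2]
def tri(obs):
    A=np.zeros((3,3));b=np.zeros(3);rs=[ray(c,p) for c,p in obs]
    for o,d in rs:
        M=np.eye(3)-np.outer(d,d);A+=M;b+=M@o
    X=np.linalg.solve(A,b); return X,[np.linalg.norm(np.cross(X-o,d)) for o,d in rs]
def proj(c,X):
    v=c[2]@(c[0].T@(np.array(X)-c[1])); return v[:2]/v[2]
E
python3 - <<'E'
from h import *
t=cam(snap("top")); s=cam(snap("scene"))
for n,p in dict(yplus=(345.5,165),yminus=(403,179.5)).items(): print(n,onz(t,p,200).round(0))
tip,e=tri([(t,(177.3,149)),(s,(287,246))]);print("tip",tip.round(0),e)
col,e=tri([(t,(179.2,123.3)),(s,(263,260))]);print("col",col.round(0),e, (tip-col).round(1))
for n,p in dict(a=(168,117),b=(224,117),c=(224,179),d=(168,179)).items(): print("base",n,onz(t,p,15).round(0))
# tile tall corner in scene: top y+ corner crop(158,98), y- top (123,27)
f=lambda x,y:(165+x/3,135+y/3)
g=lambda x,y:(320+(x-260)/4,120+y/4)
print(tri([(s,f(158,99)),(t,g(362,178))]));print(tri([(s,f(124,27)),(t,g(592,240))]))
E
```

```text
yplus [ 539. -161.  200.]
yminus [ 503. -306.  200.]
tip [567. 262. 226.] [np.float64(2.4439712236145725), np.float64(2.443971223614345)]
col [637. 261. 214.] [np.float64(1.2451744982675719), np.float64(1.2451744982676105)] [-69.9   0.3  11.7]
base a [717. 342.  15.]
base b [720. 175.  15.]
base c [531. 170.  15.]
base d [530. 335.  15.]
(array([ 539.38946429, -159.93565222,  198.95566618]), [np.float64(1.268267195082553), np.float64(1.2682671950825821)])
(array([ 502.85044163, -307.95809938,  192.5251035 ]), [np.float64(0.6597362917261147), np.float64(0.6597362917260368)])
```

Emit:
{"method": "carry_out", "body": {
  "series": [
    {"dz": 3,"rz": 0.131},
    {"dx": 3,"dy": -1.65,"dz": 3,"rz": 0.131},
    {"dx": 3,"dy": -1.65,"dz": 2,"rz": 0.131},
    {"dx": 3,"dy": -1.65,"dz": 2,"rz": 0.131},
    {"dx": 3,"dy": -1.65,"rz": 0.131},
    {"dx": 3,"dy": -1.65,"rz": 0.131},
    {"dx": 3,"dy": -1.65,"rz": 0.131},
    {"dx": 3,"dy": -1.65,"rz": 0.131},
    {"dx": 3,"dy": -1.65,"rz": 0.131},
    {"dx": 3,"dy": -1.65,"rz": 0.131},
    {"dx": 3,"dy": -1.65,"rz": 0.131},
    {"dx": 3,"dy": -1.65,"rz": 0.131},
    {"dx": 3,"dy": -1.65,"rz": 0.131},
    {"dx": 3,"dy": -1.65,"rz": 0.131},
    {"dx": 2.7,"dy": -1.65},
    {}
  ]
}}

```text
$.series[0]: bad value
```

```bash
python3 - <<'E'
from h import *
import pickle
s=snap("wrist"); pickle.dump(s,open("w1.pkl","wb")); cv2.imwrite("pics/w1.png",s["frame"]); print(s["T"].round(3)); c=cam(s); print(proj(c,[567,262,226]),proj(c,[637,261,214]))
E
```

```text
[[ 2.61000e-01  9.23000e-01  2.84000e-01  7.04510e+01]
 [ 9.65000e-01 -2.49000e-01 -7.70000e-02  5.50798e+02]
 [-0.00000e+00  2.95000e-01 -9.56000e-01  3.74456e+02]
 [ 0.00000e+00  0.00000e+00  0.00000e+00  1.00000e+00]]
[133.45620901 680.7172461 ] [162.34801382 690.62147511]
```

Emit:
{"method": "carry_out", "body": {
  "series": [
    {"dy": -4},
    {"dy": -4},
    {}
  ]
}}

```text
$.series[0]: bad value
```

```bash
python3 - <<'E'
from h import *
import pickle
s=snap("wrist"); pickle.dump(s,open("w2.pkl","wb")); c=cam(s); print(s["T"][:3,3],proj(c,[567,262,226]),proj(c,[637,261,214]))
a=pickle.load(open("w1.pkl","rb"))["frame"];b=s["frame"]
cv2.imwrite("pics/w12.png",np.vstack([a[:,:],b])[:, :] if 0 else cv2.resize(np.hstack([a[60:400,150:500],b[60:400,150:500]]),(800,389)))
E
```

```text
[ 70.42388122 550.81415838 374.52359878] [133.41000064 680.60484878] [162.29550411 690.50878479]
```

View pics/w12.png

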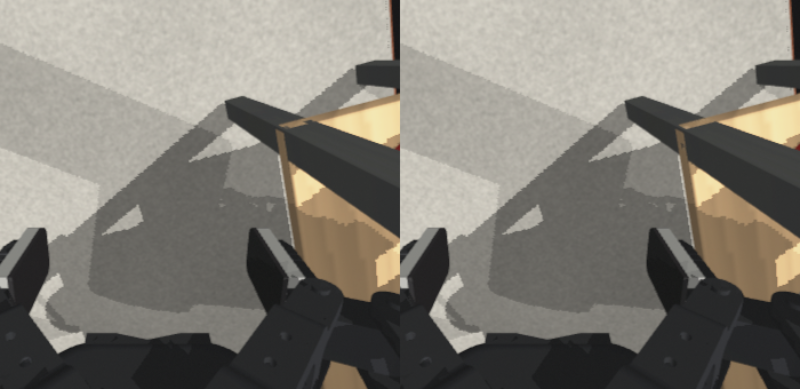

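The moves were refused because every key must be present in each row. The wrist views still show the start pose, with the shelf edge on the right beside the finger. I'll move straight away from it first.

Emit:
{"method": "carry_out", "body": {
  "series": [
    {"dx": 2,"dy": -2,"dz": 3,"rx": 0,"ry": 0,"rz": 0,"grip": 8.5},
    {"dx": 3,"dy": -2,"dz": 3,"rx": 0,"ry": 0,"rz": 0,"grip": 8.5},
    {"dx": 3,"dy": -1.6,"dz": 2,"rx": 0,"ry": 0,"rz": 0.13,"grip": 8.5},
    {"dx": 3,"dy": -1.6,"dz": 2,"rx": 0,"ry": 0,"rz": 0.13,"grip": 8.5},
    {"dx": 3,"dy": -1.6,"dz": 0,"rx": 0,"ry": 0,"rz": 0.13,"grip": 8.5},
    {"dx": 3,"dy": -1.6,"dz": 0,"rx": 0,"ry": 0,"rz": 0.13,"grip": 8.5},
    {"dx": 3,"dy": -1.6,"dz": 0,"rx": 0,"ry": 0,"rz": 0.13,"grip": 8.5},
    {"dx": 3,"dy": -1.6,"dz": 0,"rx": 0,"ry": 0,"rz": 0.13,"grip": 8.5},
    {"dx": 3,"dy": -1.6,"dz": 0,"rx": 0,"ry": 0,"rz": 0.13,"grip": 8.5},
    {"dx": 3,"dy": -1.6,"dz": 0,"rx": 0,"ry": 0,"rz": 0.13,"grip": 8.5},
    {"dx": 3,"dy": -1.6,"dz": 0,"rx": 0,"ry": 0,"rz": 0.13,"grip": 8.5},
    {"dx": 3,"dy": -1.6,"dz": 0,"rx": 0,"ry": 0,"rz": 0.13,"grip": 8.5},
    {"dx": 3,"dy": -1.6,"dz": 0,"rx": 0,"ry": 0,"rz": 0.13,"grip": 8.5},
    {"dx": 3,"dy": -1.6,"dz": 0,"rx": 0,"ry": 0,"rz": 0.13,"grip": 8.5},
    {"dx": 0.7,"dy": 0,"dz": 0,"rx": 0,"ry": 0,"rz": 0.14,"grip": 8.5},
    {"dx": 0,"dy": 0,"dz": 0,"rx": 0,"ry": 0,"rz": 0.13,"grip": 8.5},
    {"dx": 0,"dy": 0,"dz": 0,"rx": 0,"ry": 0,"rz": 0,"grip": 8.5}
  ]
}}

```text
clock: 2.48
position: [560.5, 298.9, 331.0]
tool_rot: [3.141, -0.0, -1.576]
contact_force: [0.3, 0.3, 0.4]
grip_width: 85.3
grip_force: 0.0
```

```bash
python3 - <<'E'
from h import *
import pickle
s=snap("wrist"); pickle.dump(s,open("w1.pkl","wb")); c=cam(s); print(s["T"].round(2).tolist(),proj(c,[567,262,226]),proj(c,[637,261,214]))
E
```

```text
[[-1.0, 0.01, 0.0, 559.94], [0.01, 0.96, 0.3, 223.82], [0.0, 0.3, -0.96, 474.47], [0.0, 0.0, 0.0, 1.0]] [270.50385176 162.09866524] [190.64306424 159.31999843]
```

Emit:
{"method": "carry_out", "body": {
  "series": [
    {"dx": 0,"dy": -4,"dz": 0,"rx": 0,"ry": 0,"rz": 0,"grip": 8.5},
    {"dx": 0,"dy": -4,"dz": 0,"rx": 0,"ry": 0,"rz": 0,"grip": 8.5},
    {"dx": 0,"dy": 0,"dz": 0,"rx": 0,"ry": 0,"rz": 0,"grip": 8.5}
  ]
}}

```text
clock: 2.9
position: [560.3, 217.0, 331.9]
tool_rot: [-3.141, -0.0, -1.581]
contact_force: [-0.2, -0.4, 0.4]
grip_width: 85.0
grip_force: 0.0
```

```bash
python3 - <<'E'
from h import *
import pickle
s=snap("wrist"); pickle.dump(s,open("w2.pkl","wb")); c=cam(s); print(s["T"][:3,3],proj(c,[567,262,226]),proj(c,[637,261,214]))
a=pickle.load(open("w1.pkl","rb"))["frame"];b=s["frame"]
cv2.imwrite("pics/w12b.png",cv2.resize(np.hstack([a[60:400,150:500],b[60:400,150:500]]),(800,389)))
E
```

```text
[559.2076708  141.91704192 475.35557119] [271.86060726 251.04655368] [199.0271923  245.25073564]
```

View pics/w12b.png

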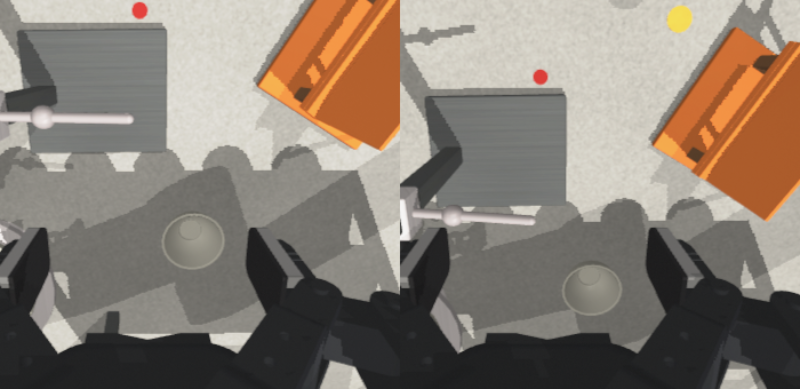

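The views show the peg with its tip at (266,164) in view 1 and (268,252) in view 2. The collar is at (187,162) in view 1 and (195,248) in view 2. Next I triangulate and work out the tile viewing moves.

```bash
python3 - <<'E'
from h import *
import pickle
a,b=[cam(pickle.load(open(f"w{i}.pkl","rb"))) for i in (1,2)]
tip,e=tri([(a,(266.4,164.1)),(b,(268.1,252.5))]);col,e2=tri([(a,(186.7,162.4)),(b,(195.5,248.1))])
print(tip.round(1),e[0],col.round(1),e2[0],np.degrees(np.arctan2(*(col-tip)[[1,0]])))
E
```

```text
[570.5 263.8 225.3] 0.01583255716784928 [640.4 263.5 214.9] 0.023626049772174827 -0.19174821370041964
```

Emit:
{"method": "carry_out", "body": {
  "series": [
    {"dx": 0,"dy": -5,"dz": 0,"rx": 0,"ry": 0,"rz": 0,"grip": 8.5},
    {"dx": 0,"dy": -5,"dz": 0,"rx": 0,"ry": 0,"rz": 0,"grip": 8.5},
    {"dx": 0,"dy": -5,"dz": 0,"rx": 0,"ry": 0,"rz": 0,"grip": 8.5},
    {"dx": 0,"dy": -5,"dz": 0,"rx": 0,"ry": 0,"rz": 0,"grip": 8.5},
    {"dx": 0,"dy": -5,"dz": 0,"rx": 0,"ry": 0,"rz": -0.12,"grip": 8.5},
    {"dx": 0,"dy": -5,"dz": 0,"rx": 0,"ry": 0,"rz": -0.12,"grip": 8.5},
    {"dx": 0,"dy": -5,"dz": 0,"rx": 0,"ry": 0,"rz": 0,"grip": 8.5},
    {"dx": 0,"dy": -3,"dz": 0,"rx": 0,"ry": 0,"rz": 0,"grip": 8.5},
    {"dx": 0,"dy": 0,"dz": 0,"rx": 0,"ry": 0,"rz": 0,"grip": 8.5}
  ]
}}

```text
clock: 4.08
position: [560.8, -162.2, 330.7]
tool_rot: [3.141, 0.0, -1.819]
contact_force: [-0.8, 0.8, -0.7]
grip_width: 85.1
grip_force: 0.0
```

```bash
python3 - <<'E'
from h import *
import pickle
s=snap("wrist"); pickle.dump(s,open("w3.pkl","wb")); c=cam(s); print(proj(c,[539,-160,199]),proj(c,[503,-306,199]))
E
```

```text
[301.10126838 193.08176485] [303.99766742  12.12777371]
```

Emit:
{"method": "carry_out", "body": {
  "series": [
    {"dx": 0,"dy": -4,"dz": 0,"rx": 0,"ry": 0,"rz": 0,"grip": 8.5},
    {"dx": 0,"dy": -4,"dz": 0,"rx": 0,"ry": 0,"rz": 0,"grip": 8.5},
    {"dx": 0,"dy": 0,"dz": 0,"rx": 0,"ry": 0,"rz": 0,"grip": 8.5}
  ]
}}

```text
clock: 4.5
position: [560.8, -241.5, 330.6]
tool_rot: [3.141, 0.0, -1.817]
contact_force: [0.4, -0.2, -0.0]
grip_width: 85.0
grip_force: 0.0
```

```bash
python3 - <<'E'
from h import *
import pickle
s=snap("wrist"); pickle.dump(s,open("w4.pkl","wb")); c=cam(s); print(proj(c,[539,-160,199]),proj(c,[503,-306,199]))
a=pickle.load(open("w3.pkl","rb"))["frame"];b=s["frame"]
cv2.imwrite("pics/w34.png",cv2.resize(np.hstack([a[20:400,150:500],b[20:400,150:500]]),(800,434)))
E
```

```text
[318.29903232 265.40365409] [324.16352172 112.39240159]
```

View pics/w34.png

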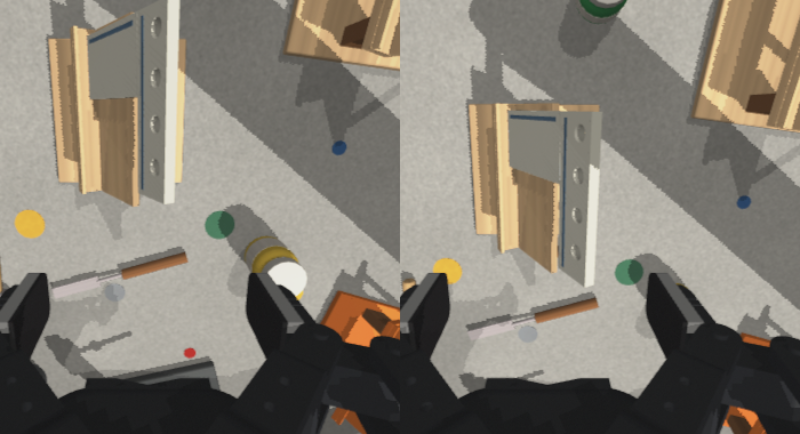

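The views show the tile with glazed face and holes visible. Hole pixels in the composite are (155,27), (155,78), (154,124), (154,167) on the left and (579,133), (578,173), (577,214), (575,252) on the right. The easel ledge is on the left.

```bash
python3 - <<'E'
from h import *
import pickle
S=[pickle.load(open(f"w{i}.pkl","rb")) for i in (3,4)]
a,b=map(cam,S); k=800/700
f=lambda x,y:(150+x/k,20+y/k); g=lambda x,y:f(x-400,y)
# refine: grey-level centroid of hole (edge pixels deviating from face)
A=[(155,27),(155,78),(154,124),(154,167)];B=[(579,133),(578,173),(577,214),(575,252)]
def ref(s,p):
    im=cv2.cvtColor(s["frame"],cv2.COLOR_BGR2GRAY).astype(float);x,y=np.round(p).astype(int);w=im[y-9:y+10,x-7:x+8]
    m=np.abs(w-np.median(w))>12; m=m.astype(np.uint8); n,l,st,ce=cv2.connectedComponentsWithStats(m)
    return None
H=[]
for p,q in zip(A,B):
    X,e=tri([(a,f(*p)),(b,g(*q))]); H.append(X); print(X.round(1),round(e[0],2))
H=np.array(H); d=(H[3]-H[0]);print("len",np.linalg.norm(d),"/105 dir",(d/np.linalg.norm(d)).round(3), "mean",H.mean(0).round(1))
for n,p,q in [("topfront y+",(163,203),(585,285)),("topback y+",(174,203),(595,286))]:
    X,e=tri([(a,f(*p)),(b,g(*q))]);print(n,X.round(1),e[0])
y=d*[1,1,0];y/=np.linalg.norm(y);hx=np.cross(y,[0,0,1]);c,s=np.cos(np.pi/6),.5
Tx=c*hx+s*np.array([0,0,1]);Tz=-s*hx+c*np.array([0,0,1]);T=np.column_stack([Tx,y,Tz])
O=H.mean(0)-T@[5,-5.5,7.5];print("origin",O.round(1),"yaw",np.degrees(np.arctan2(hx[1],hx[0])))
print("pred top front y+",(O+T@[5,75,22.5]).round(1),"foot z",(O+T@[-5,-42,-137.5]).round(1))
Rt=np.column_stack([-y,-Tx,-Tz])
for so in (70,0):
    P=O+T@[0,20,-19+so]; st=manip.read_state(); Rc=rot(st["tool_rot"])
    print(so,"TCP",P.round(1),"shift",(P-st["position"]).round(1),"rotvec",R.from_matrix(Rt@Rc.T).as_rotvec().round(3))
np.savez("tile.npz",T=T,O=O)
E
```

```text
[ 522.1 -289.   191.7] 0.15
[ 529.9 -255.3  182.4] 0.44
[ 539.1 -221.3  188.6] 0.59
[ 548.1 -187.7  191.6] 0.05
len 104.58632645830656 /105 dir [ 0.249  0.969 -0.001] mean [ 534.8 -238.3  188.6]
topfront y+ [ 547.1 -158.1  200.8] 0.7403591472975438
topback y+ [ 538.4 -156.8  203.9] 0.5507284728865546
origin [ 535.6 -232.8  179.6] yaw -14.406205352686916
pred top front y+ [ 547.6 -158.5  201.6] foot z [ 587.6 -289.6   58. ]
70 TCP [ 515.9 -207.1  223.8] shift [ -44.9   33.2 -107.2] rotvec [-0.129 -0.508 -0.006]
0 TCP [ 549.8 -215.8  163.1] shift [ -11.    24.5 -167.9] rotvec [-0.129 -0.508 -0.006]
```

Emit:
{"method": "carry_out", "body": {
  "series": [
    {"dx": -1.5,"dy": 1,"dz": 0,"rx": -0.032,"ry": -0.127,"rz": 0,"grip": 6.5},
    {"dx": -1.5,"dy": 1,"dz": -1,"rx": -0.032,"ry": -0.127,"rz": 0,"grip": 6.5},
    {"dx": -1.5,"dy": 1.3,"dz": -2,"rx": -0.032,"ry": -0.127,"rz": 0,"grip": 6.5},
    {"dx": 0,"dy": 0,"dz": -3.7,"rx": -0.033,"ry": -0.127,"rz": -0.006,"grip": 6.5},
    {"dx": 0,"dy": 0,"dz": -4,"rx": 0,"ry": 0,"rz": 0,"grip": 6.5},
    {"dx": 0,"dy": 0,"dz": 0,"rx": 0,"ry": 0,"rz": 0,"grip": 6.5},
    {"dx": 0,"dy": 0,"dz": 0,"rx": 0,"ry": 0,"rz": 0,"grip": 6.5}
  ]
}}

```text
clock: 5.42
position: [516.7, -207.7, 226.5]
tool_rot: [-2.615, -0.002, -1.82]
contact_force: [-0.4, -0.6, 0.8]
grip_width: 65.0
grip_force: 0.0
```

```bash
python3 - <<'E'
from h import *
z=np.load("tile.npz");T,O=z["T"],z["O"]
st=manip.read_state();P=O+T@[0,20,-19];print(st["position"],(P-st["position"]).round(1),R.from_matrix(np.column_stack([-T[:,1],-T[:,0],-T[:,2]])@rot(st["tool_rot"]).T).as_rotvec().round(3))
s=snap("wrist");cv2.imwrite("pics/w5.png",s["frame"]);c=cam(s)
print([proj(c,O+T@p).round(1).tolist() for p in ([5,75,22.5],[-5,75,22.5],[5,-75,22.5],[-5,-75,22.5])])
E
```

```text
[ 516.70290215 -207.65823547  226.4849857 ] [ 33.1  -8.2 -63.4] [ 0.003  0.002 -0.002]
[[274.9, 313.0], [289.5, 313.1], [274.5, 76.4], [293.0, 76.4]]
```

View pics/w5.png

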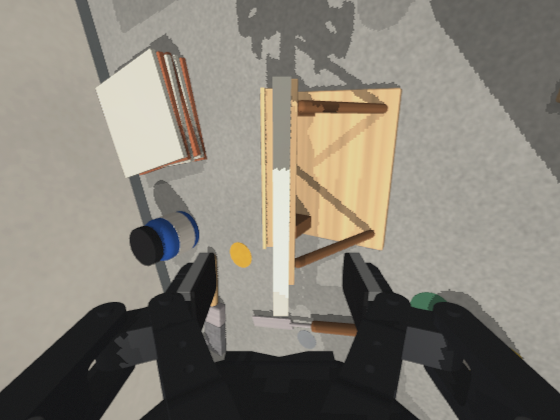

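The view shows the tile edge-on, x 273-291 and y 76-316, matching the prediction within 2-3 px. I'll go down along the tile and close.

Emit:
{"method": "carry_out", "body": {
  "series": [
    {"dx": 1.1,"dy": -0.3,"dz": -2.1,"rx": 0,"ry": 0,"rz": 0,"grip": 5},
    {"dx": 1.1,"dy": -0.3,"dz": -2.1,"rx": 0,"ry": 0,"rz": 0,"grip": 5},
    {"dx": 1.1,"dy": -0.2,"dz": -2.1,"rx": 0,"ry": 0,"rz": 0,"grip": 5},
    {"dx": 0,"dy": 0,"dz": 0,"rx": 0,"ry": 0,"rz": 0,"grip": 3},
    {"dx": 0,"dy": 0,"dz": 0,"rx": 0,"ry": 0,"rz": 0,"grip": 2},
    {"dx": 0,"dy": 0,"dz": 0,"rx": 0,"ry": 0,"rz": 0,"grip": 1.2},
    {"dx": 0,"dy": 0,"dz": 0,"rx": 0,"ry": 0,"rz": 0,"grip": 0.6},
    {"dx": 0,"dy": 0,"dz": 0,"rx": 0,"ry": 0,"rz": 0,"grip": 0.6},
    {"dx": 0,"dy": 0,"dz": 0,"rx": 0,"ry": 0,"rz": 0,"grip": 0.6},
    {"dx": 0,"dy": 0,"dz": 0,"rx": 0,"ry": 0,"rz": 0,"grip": 0.6}
  ],
  "grip_force": 60
}}

```text
clock: 6.72
position: [549.7, -216.6, 163.6]
tool_rot: [-2.613, -0.003, -1.821]
contact_force: [3.0, 0.1, 6.1]
grip_width: 9.1
grip_force: 59.0
```

The tile is gripped (9.1 mm, 59 N). I'll draw it up the slope.

Emit:
{"method": "carry_out", "body": {
  "series": [
    {"dx": -0.2,"dy": 0.05,"dz": 0.4,"rx": 0,"ry": 0,"rz": 0,"grip": 0.6},
    {"dx": -0.5,"dy": 0.1,"dz": 1.0,"rx": 0,"ry": 0,"rz": 0,"grip": 0.6},
    {"dx": -0.75,"dy": 0.2,"dz": 1.6,"rx": 0,"ry": 0,"rz": 0,"grip": 0.6},
    {"dx": -0.95,"dy": 0.25,"dz": 1.8,"rx": 0,"ry": 0,"rz": 0,"grip": 0.6},
    {"dx": -0.95,"dy": 0.25,"dz": 1.8,"rx": 0,"ry": 0,"rz": 0,"grip": 0.6},
    {"dx": -0.95,"dy": 0.25,"dz": 1.8,"rx": 0,"ry": 0,"rz": 0,"grip": 0.6},
    {"dx": -0.95,"dy": 0.25,"dz": 1.8,"rx": 0,"ry": 0,"rz": 0,"grip": 0.6},
    {"dx": 0,"dy": 0,"dz": 0.5,"rx": 0,"ry": 0,"rz": 0,"grip": 0.6},
    {"dx": 0,"dy": 0,"dz": 0,"rx": 0,"ry": 0,"rz": 0,"grip": 0.6}
  ],
  "grip_force": 60
}}

```text
clock: 7.85
position: [495.8, -202.5, 267.8]
tool_rot: [-2.618, -0.002, -1.822]
contact_force: [1.2, -0.1, -3.0]
grip_width: 9.3
grip_force: 59.0
```

Emit:
{"method": "carry_out", "body": {
  "series": [
    {"dx": 0,"dy": 1,"dz": 1,"rx": 0,"ry": 0,"rz": 0,"grip": 0.6},
    {"dx": 0,"dy": 2,"dz": 1,"rx": 0.026,"ry": 0.102,"rz": 0,"grip": 0.6},
    {"dx": 0,"dy": 3,"dz": 1,"rx": 0.026,"ry": 0.102,"rz": 0,"grip": 0.6},
    {"dx": 0,"dy": 3.5,"dz": 0.5,"rx": 0.026,"ry": 0.102,"rz": 0,"grip": 0.6},
    {"dx": 0,"dy": 3.5,"dz": 0,"rx": 0.026,"ry": 0.102,"rz": 0,"grip": 0.6},
    {"dx": 0,"dy": 3.5,"dz": 0,"rx": 0.026,"ry": 0.1,"rz": 0,"grip": 0.6},
    {"dx": 0,"dy": 3.5,"dz": 0,"rx": 0,"ry": 0,"rz": 0.062,"grip": 0.6},
    {"dx": 0,"dy": 3.5,"dz": 0,"rx": 0,"ry": 0,"rz": 0.063,"grip": 0.6},
    {"dx": 0,"dy": 3.5,"dz": 0,"rx": 0,"ry": 0,"rz": 0.063,"grip": 0.6},
    {"dx": 0,"dy": 3.5,"dz": 0,"rx": 0,"ry": 0,"rz": 0.063,"grip": 0.6},
    {"dx": 0,"dy": 3.5,"dz": 0,"rx": 0,"ry": 0,"rz": 0,"grip": 0.6},
    {"dx": 0,"dy": 3.5,"dz": 0,"rx": 0,"ry": 0,"rz": 0,"grip": 0.6},
    {"dx": 0.5,"dy": 3.5,"dz": 0,"rx": 0,"ry": 0,"rz": 0,"grip": 0.6},
    {"dx": 0.5,"dy": 3,"dz": 0,"rx": 0,"ry": 0,"rz": 0,"grip": 0.6},
    {"dx": 0.5,"dy": 2.5,"dz": 0,"rx": 0,"ry": 0,"rz": 0,"grip": 0.6},
    {"dx": 0.5,"dy": 1.5,"dz": 0,"rx": 0,"ry": 0,"rz": 0,"grip": 0.6},
    {"dx": 0.5,"dy": 1,"dz": 0,"rx": 0,"ry": 0,"rz": 0,"grip": 0.6},
    {"dx": 0,"dy": 0.1,"dz": 0,"rx": 0,"ry": 0,"rz": 0,"grip": 0.6},
    {"dx": 0,"dy": 0,"dz": 0,"rx": 0,"ry": 0,"rz": 0,"grip": 0.6}
  ],
  "grip_force": 60
}}

```text
clock: 10.22
position: [520.9, 287.9, 303.3]
tool_rot: [3.141, -0.002, -1.57]
contact_force: [-0.1, 0.2, -2.5]
grip_width: 9.3
grip_force: 59.0
```

```bash
python3 - <<'E'
from h import *
s=snap("wrist");st=manip.read_state();print(st["position"],st["tool_rot"],st["contact_force"])
c=cam(s);X=st["position"]
print("tip",proj(c,[570.5,263.8,225.3]),"tile top corners pred",[proj(c,X+[a,b,41.5]).round(0).tolist() for a in(-5,5) for b in (55,-95)])
t=snap("scene");cv2.imwrite("pics/w6.png",np.hstack([s["frame"][:,140:440],cv2.resize(t["frame"][190:330,180:346],None,fx=3,fy=3)]))
E
```

```text
[520.89122272 287.86022755 303.42596255] [ 3.14141834e+00 -1.77536538e-03 -1.57038725e+00] [-0.35965696 -0.03014809 -3.15621077]
tip [213.37551773 184.45071946] tile top corners pred [[289.0, 413.0], [295.0, 46.0], [267.0, 413.0], [262.0, 46.0]]
```

View pics/w6.png

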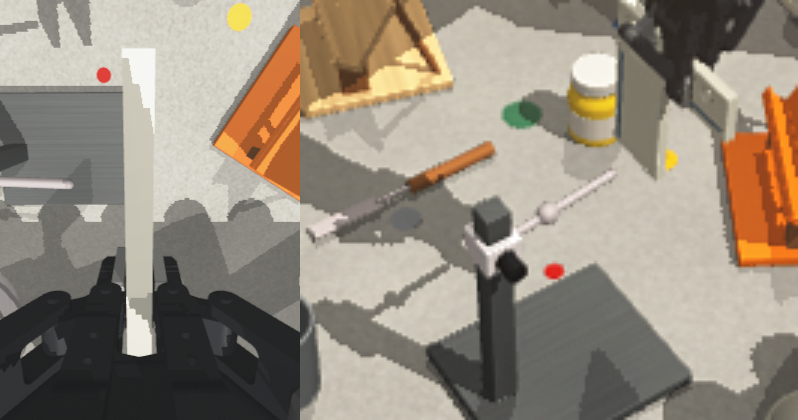

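The wrist view shows the tile top edge at x 262-295, y 48, and the peg tip at (212,185), as predicted. I'll touch the bar's underside on the peg to get the height.

Emit:
{"method": "carry_out", "body": {
  "series": [
    {"dx": 0,"dy": -0.2,"dz": -1,"rx": 0,"ry": 0,"rz": 0,"grip": 0.6},
    {"dx": 0,"dy": -0.2,"dz": -2,"rx": 0,"ry": 0,"rz": 0,"grip": 0.6},
    {"dx": 0,"dy": 0,"dz": -2,"rx": 0,"ry": 0,"rz": 0,"grip": 0.6},
    {"dx": 0,"dy": 0,"dz": -1.4,"rx": 0,"ry": 0,"rz": 0,"grip": 0.6},
    {"dx": 1,"dy": 0,"dz": 0,"rx": 0,"ry": 0,"rz": 0,"grip": 0.6},
    {"dx": 1.5,"dy": 0,"dz": 0,"rx": 0,"ry": 0,"rz": 0,"grip": 0.6},
    {"dx": 1.5,"dy": 0,"dz": 0,"rx": 0,"ry": 0,"rz": 0,"grip": 0.6},
    {"dx": 1.5,"dy": 0,"dz": 0,"rx": 0,"ry": 0,"rz": 0,"grip": 0.6},
    {"dx": 0.9,"dy": 0,"dz": 0,"rx": 0,"ry": 0,"rz": 0,"grip": 0.6},
    {"dx": 0,"dy": 0,"dz": 0,"rx": 0,"ry": 0,"rz": 0,"grip": 0.6},
    {"dx": 0,"dy": 0,"dz": -0.2,"rx": 0,"ry": 0,"rz": 0,"grip": 0.6},
    {"dx": 0,"dy": 0,"dz": -0.2,"rx": 0,"ry": 0,"rz": 0,"grip": 0.6},
    {"dx": 0,"dy": 0,"dz": 0,"rx": 0,"ry": 0,"rz": 0,"grip": 0.6}
  ]
}}

```text
clock: 11.95
position: [584.5, 284.5, 235.3]
tool_rot: [3.141, -0.002, -1.569]
contact_force: [-1.2, -0.3, -2.1]
grip_width: 9.3
grip_force: 59.0
```

Emit:
{"method": "carry_out", "body": {
  "series": [
    {"dx": 0,"dy": 0,"dz": -0.1,"rx": 0,"ry": 0,"rz": 0,"grip": 0.6},
    {"dx": 0,"dy": 0,"dz": -0.1,"rx": 0,"ry": 0,"rz": 0,"grip": 0.6},
    {"dx": 0,"dy": 0,"dz": -0.1,"rx": 0,"ry": 0,"rz": 0,"grip": 0.6},
    {"dx": 0,"dy": 0,"dz": 0,"rx": 0,"ry": 0,"rz": 0,"grip": 0.6}
  ]
}}

```text
clock: 12.45
position: [584.9, 284.5, 232.2]
tool_rot: [3.141, -0.002, -1.57]
contact_force: [0.4, 0.1, -2.1]
grip_width: 9.6
grip_force: 59.0
```

Emit:
{"method": "carry_out", "body": {
  "series": [
    {"dx": 0,"dy": 0,"dz": -0.1,"rx": 0,"ry": 0,"rz": 0,"grip": 0.6},
    {"dx": 0,"dy": 0,"dz": -0.1,"rx": 0,"ry": 0,"rz": 0,"grip": 0.6},
    {"dx": 0,"dy": 0,"dz": 0,"rx": 0,"ry": 0,"rz": 0,"grip": 0.6}
  ]
}}

```text
clock: 12.82
position: [585.0, 284.5, 230.4]
tool_rot: [-3.142, -0.002, -1.57]
contact_force: [-0.0, -0.3, -2.7]
grip_width: 9.4
grip_force: 59.4
```

Emit:
{"method": "carry_out", "body": {
  "series": [
    {"dx": 0,"dy": 0,"dz": -0.1,"rx": 0,"ry": 0,"rz": 0,"grip": 0.6},
    {"dx": 0,"dy": 0,"dz": 0,"rx": 0,"ry": 0,"rz": 0,"grip": 0.6}
  ]
}}

```text
clock: 13.08
position: [585.0, 284.5, 230.0]
tool_rot: [-3.141, -0.001, -1.57]
contact_force: [-1.5, -0.1, 4.5]
grip_width: 9.1
grip_force: 60.2
```

Contact at TCP z ≈ 230.2. Now I'll raise slightly and touch the leg's inner edge sideways to get y.

Emit:
{"method": "carry_out", "body": {
  "series": [
    {"dx": 0,"dy": 0,"dz": 0.4,"rx": 0,"ry": 0,"rz": 0,"grip": 0.6},
    {"dx": 0,"dy": 0.2,"dz": 0,"rx": 0,"ry": 0,"rz": 0,"grip": 0.6},
    {"dx": 0,"dy": 0.1,"dz": 0,"rx": 0,"ry": 0,"rz": 0,"grip": 0.6},
    {"dx": 0,"dy": 0.1,"dz": 0,"rx": 0,"ry": 0,"rz": 0,"grip": 0.6},
    {"dx": 0,"dy": 0,"dz": 0,"rx": 0,"ry": 0,"rz": 0,"grip": 0.6}
  ]
}}

```text
clock: 13.7
position: [584.9, 288.1, 232.9]
tool_rot: [3.141, -0.003, -1.57]
contact_force: [0.4, -3.8, -4.5]
grip_width: 9.1
grip_force: 58.9
```

Emit:
{"method": "carry_out", "body": {
  "series": [
    {"dx": 0,"dy": 0.1,"dz": 0,"rx": 0,"ry": 0,"rz": 0,"grip": 0.6},
    {"dx": 0,"dy": 0,"dz": 0,"rx": 0,"ry": 0,"rz": 0,"grip": 0.6}
  ]
}}

```text
clock: 13.95
position: [584.9, 288.3, 232.8]
tool_rot: [3.141, -0.004, -1.571]
contact_force: [0.2, -7.1, -5.1]
grip_width: 9.2
grip_force: 58.8
```

Emit:
{"method": "carry_out", "body": {
  "series": [
    {"dx": 0,"dy": 0.1,"dz": 0,"rx": 0,"ry": 0,"rz": 0,"grip": 0.6},
    {"dx": 0,"dy": 0,"dz": 0,"rx": 0,"ry": 0,"rz": 0,"grip": 0.6}
  ]
}}

```text
clock: 14.2
position: [584.9, 288.4, 232.7]
tool_rot: [3.14, -0.006, -1.571]
contact_force: [-1.1, -11.3, -5.4]
grip_width: 9.4
grip_force: 58.7
```

Emit:
{"method": "carry_out", "body": {
  "series": [
    {"dx": 0,"dy": -0.5,"dz": 0,"rx": 0,"ry": 0,"rz": 0,"grip": 0.6},
    {"dx": -1,"dy": 0,"dz": 0,"rx": 0,"ry": 0,"rz": 0,"grip": 0.6},
    {"dx": -1.5,"dy": 0,"dz": 0,"rx": 0,"ry": 0,"rz": 0,"grip": 0.6},
    {"dx": -1.5,"dy": 0,"dz": 0,"rx": 0,"ry": 0,"rz": 0,"grip": 0.6},
    {"dx": -0.5,"dy": 0,"dz": -0.5,"rx": 0,"ry": 0,"rz": 0,"grip": 0.6},
    {"dx": 0,"dy": 0.7,"dz": -1,"rx": 0,"ry": 0,"rz": 0,"grip": 0.6},
    {"dx": 0,"dy": 0.7,"dz": -1,"rx": 0,"ry": 0,"rz": 0,"grip": 0.6},
    {"dx": 0,"dy": 0.55,"dz": -1,"rx": 0,"ry": 0,"rz": 0,"grip": 0.6},
    {"dx": 0,"dy": 0,"dz": 0,"rx": 0,"ry": 0,"rz": 0,"grip": 0.6},
    {"dx": 0,"dy": 0,"dz": 0,"rx": 0,"ry": 0,"rz": 0,"grip": 0.6}
  ]
}}

```text
clock: 15.45
position: [540.1, 305.0, 198.3]
tool_rot: [3.141, -0.002, -1.57]
contact_force: [0.1, -0.3, -2.1]
grip_width: 9.4
grip_force: 58.9
```

```bash
python3 - <<'E'
from h import *
s=snap("wrist");st=manip.read_state();print(st["position"],st["tool_rot"],st["contact_force"],st["torque"])
t=snap("scene");cv2.imwrite("pics/w7.png",np.hstack([s["frame"][:,140:440],cv2.resize(t["frame"][215:299,230:330],None,fx=5,fy=5)]))
E
```

```text
[540.14782199 304.93151196 198.50575015] [-3.14149254e+00 -1.58589139e-03 -1.56986344e+00] [ 0.62083074 -0.61324144 -1.62213602] [ 0.20112263 -0.01845853 -0.03991309]
```

View pics/w7.png

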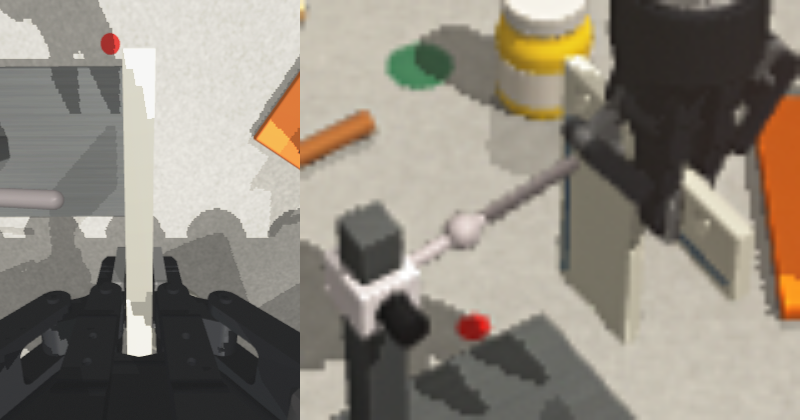

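The tile is in front of the peg tip and level, with the tip at (200,200) in the wrist view. I'll advance, following the peg's slope.

Emit:
{"method": "carry_out", "body": {
  "series": [
    {"dx": 1.2,"dy": 0,"dz": -0.05,"rx": 0,"ry": 0,"rz": 0,"grip": 0.6},
    {"dx": 1,"dy": 0,"dz": 0,"rx": 0,"ry": 0,"rz": 0,"grip": 0.6},
    {"dx": 0.3,"dy": 0,"dz": 0,"rx": 0,"ry": 0,"rz": 0,"grip": 0.6},
    {"dx": 0.2,"dy": 0,"dz": 0,"rx": 0,"ry": 0,"rz": 0,"grip": 0.6},
    {"dx": 0.2,"dy": 0,"dz": -0.03,"rx": 0,"ry": 0,"rz": 0,"grip": 0.6},
    {"dx": 0,"dy": 0,"dz": 0,"rx": 0,"ry": 0,"rz": 0,"grip": 0.6}
  ]
}}

```text
clock: 16.3
position: [568.9, 305.0, 197.5]
tool_rot: [3.141, -0.002, -1.57]
contact_force: [0.1, 0.1, -2.6]
grip_width: 9.3
grip_force: 59.0
```

Emit:
{"method": "carry_out", "body": {
  "series": [
    {"dx": 0.2,"dy": 0,"dz": -0.035,"rx": 0,"ry": 0,"rz": 0,"grip": 0.6},
    {"dx": 0.2,"dy": 0,"dz": -0.035,"rx": 0,"ry": 0,"rz": 0,"grip": 0.6},
    {"dx": 0.2,"dy": 0,"dz": -0.035,"rx": 0,"ry": 0,"rz": 0,"grip": 0.6},
    {"dx": 0.2,"dy": 0,"dz": -0.035,"rx": 0,"ry": 0,"rz": 0,"grip": 0.6},
    {"dx": 0,"dy": 0,"dz": 0,"rx": 0,"ry": 0,"rz": 0,"grip": 0.6}
  ]
}}

```text
clock: 16.92
position: [577.0, 304.9, 195.9]
tool_rot: [3.141, -0.002, -1.57]
contact_force: [0.0, 0.1, -2.8]
grip_width: 9.0
grip_force: 59.0
```

Emit:
{"method": "carry_out", "body": {
  "series": [
    {"dx": 0.3,"dy": 0,"dz": -0.05,"rx": 0,"ry": 0,"rz": 0,"grip": 0.6},
    {"dx": 0.3,"dy": 0,"dz": -0.05,"rx": 0,"ry": 0,"rz": 0,"grip": 0.6},
    {"dx": 0.3,"dy": 0,"dz": -0.05,"rx": 0,"ry": 0,"rz": 0,"grip": 0.6},
    {"dx": 0.3,"dy": 0,"dz": -0.05,"rx": 0,"ry": 0,"rz": 0,"grip": 0.6},
    {"dx": 0.3,"dy": 0,"dz": -0.05,"rx": 0,"ry": 0,"rz": 0,"grip": 0.6},
    {"dx": 0,"dy": 0,"dz": 0,"rx": 0,"ry": 0,"rz": 0,"grip": 0.6}
  ]
}}

```text
clock: 17.68
position: [592.1, 304.9, 193.4]
tool_rot: [3.141, -0.002, -1.57]
contact_force: [0.3, -0.9, -3.2]
grip_width: 9.6
grip_force: 59.0
```

Emit:
{"method": "carry_out", "body": {
  "series": [
    {"dx": 0,"dy": 0,"dz": -0.08,"rx": 0,"ry": 0,"rz": 0,"grip": 0.6},
    {"dx": 0,"dy": 0,"dz": -0.08,"rx": 0,"ry": 0,"rz": 0,"grip": 0.6},
    {"dx": 0,"dy": 0,"dz": 0,"rx": 0,"ry": 0,"rz": 0,"grip": 0.6}
  ]
}}

```text
clock: 18.05
position: [592.0, 305.0, 192.4]
tool_rot: [-3.141, -0.002, -1.57]
contact_force: [-0.4, 0.1, 0.2]
grip_width: 9.3
grip_force: 59.6
```

Emit:
{"method": "carry_out", "body": {
  "series": [
    {"dx": 0,"dy": 0,"dz": -0.05,"rx": 0,"ry": 0,"rz": 0,"grip": 0.6},
    {"dx": 0,"dy": 0,"dz": 0,"rx": 0,"ry": 0,"rz": 0,"grip": 0.6}
  ]
}}

```text
clock: 18.3
position: [592.0, 304.9, 192.2]
tool_rot: [-3.141, -0.001, -1.57]
contact_force: [-1.2, -1.5, 5.0]
grip_width: 9.6
grip_force: 60.0
```

The peg carries the tile. I'll relax the grip and release.

Emit:
{"method": "carry_out", "body": {
  "series": [
    {"dx": 0,"dy": 0,"dz": 0.05,"rx": 0,"ry": 0,"rz": 0,"grip": 0.6},
    {"dx": 0,"dy": 0,"dz": 0,"rx": 0,"ry": 0,"rz": 0,"grip": 0.6},
    {"dx": 0,"dy": 0,"dz": 0,"rx": 0,"ry": 0,"rz": 0,"grip": 1.2},
    {"dx": 0,"dy": 0,"dz": 0,"rx": 0,"ry": 0,"rz": 0,"grip": 1.6},
    {"dx": 0,"dy": 0,"dz": 0,"rx": 0,"ry": 0,"rz": 0,"grip": 2},
    {"dx": 0,"dy": 0,"dz": 0,"rx": 0,"ry": 0,"rz": 0,"grip": 2.5},
    {"dx": 0,"dy": 0,"dz": 0,"rx": 0,"ry": 0,"rz": 0,"grip": 3},
    {"dx": 0,"dy": 0,"dz": 0,"rx": 0,"ry": 0,"rz": 0,"grip": 3.5},
    {"dx": 0,"dy": 0,"dz": 0,"rx": 0,"ry": 0,"rz": 0,"grip": 3.5},
    {"dx": 0,"dy": 0,"dz": 0,"rx": 0,"ry": 0,"rz": 0,"grip": 3.5}
  ],
  "grip_force": 20
}}

```text
clock: 19.55
position: [591.9, 305.0, 192.0]
tool_rot: [3.141, -0.002, -1.57]
contact_force: [-0.4, 0.4, -0.3]
grip_width: 34.9
grip_force: 0.0
```

```bash
python3 - <<'E'
from h import *
s=snap("wrist");st=manip.read_state();print(st["position"],st["contact_force"],st["grip_force"])
t=snap("scene");cv2.imwrite("pics/w8.png",np.hstack([s["frame"][:,140:440],cv2.resize(t["frame"][215:299,230:330],None,fx=5,fy=5)]))
E
```

```text
[591.91461634 304.97027744 191.99075754] [-0.32543722 -0.09894692 -0.04327502] 0.0
```

View pics/w8.png

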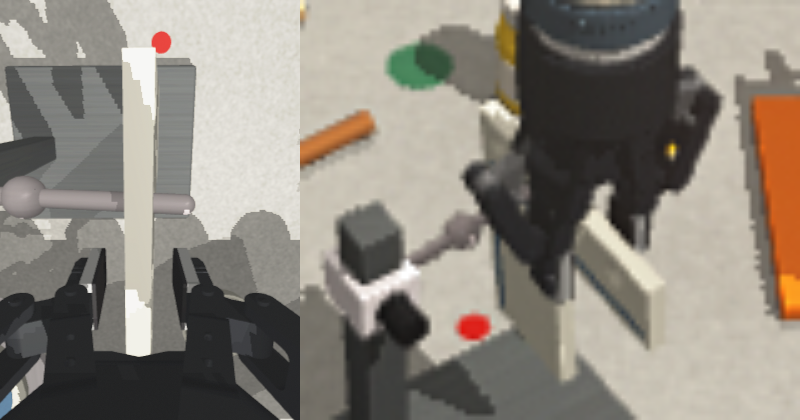

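The tile hangs on the peg, with the tip showing through at (192,203) in the wrist view. The fingers are clear on both sides at (100,270) and (180,270), so I'll withdraw straight up.

Emit:
{"method": "carry_out", "body": {
  "series": [
    {"dx": 0,"dy": 0,"dz": 0.5,"rx": 0,"ry": 0,"rz": 0,"grip": 3.5},
    {"dx": 0,"dy": 0,"dz": 1,"rx": 0,"ry": 0,"rz": 0,"grip": 3.5},
    {"dx": 0,"dy": 0,"dz": 1.5,"rx": 0,"ry": 0,"rz": 0,"grip": 3.5},
    {"dx": 0,"dy": 0,"dz": 2,"rx": 0,"ry": 0,"rz": 0,"grip": 3.5},
    {"dx": 0,"dy": 0,"dz": 2,"rx": 0,"ry": 0,"rz": 0,"grip": 3.5},
    {"dx": 0,"dy": 0,"dz": 2,"rx": 0,"ry": 0,"rz": 0,"grip": 3.5},
    {"dx": 0,"dy": 0,"dz": 2,"rx": 0,"ry": 0,"rz": 0,"grip": 3.5},
    {"dx": 0,"dy": 0,"dz": 0,"rx": 0,"ry": 0,"rz": 0,"grip": 3.5},
    {"dx": 0,"dy": 0,"dz": 0,"rx": 0,"ry": 0,"rz": 0,"grip": 3.5},
    {"dx": 0,"dy": 0,"dz": 0,"rx": 0,"ry": 0,"rz": 0,"grip": 3.5},
    {"dx": 0,"dy": 0,"dz": 0,"rx": 0,"ry": 0,"rz": 0,"grip": 3.5},
    {"dx": 0,"dy": 0,"dz": 0,"rx": 0,"ry": 0,"rz": 0,"grip": 3.5},
    {"dx": 0,"dy": 0,"dz": 0,"rx": 0,"ry": 0,"rz": 0,"grip": 3.5},
    {"dx": 0,"dy": 0,"dz": 0,"rx": 0,"ry": 0,"rz": 0,"grip": 3.5},
    {"dx": 0,"dy": 0,"dz": 0,"rx": 0,"ry": 0,"rz": 0,"grip": 3.5},
    {"dx": 0,"dy": 0,"dz": 0,"rx": 0,"ry": 0,"rz": 0,"grip": 3.5}
  ]
}}

```text
clock: 21.65
position: [591.9, 305.0, 302.0]
tool_rot: [3.141, -0.002, -1.57]
contact_force: [-0.5, 0.1, 0.5]
grip_width: 34.9
grip_force: 0.0
```

```bash
python3 - <<'E'
from h import *
import time
s=snap("wrist")
t=snap("scene");a=manip.read_state()
for _ in range(10): s2=snap("scene")
d=cv2.absdiff(t["frame"],s2["frame"]);print("changed px",(d.max(2)>25).sum(),a["contact_force"])
cv2.imwrite("pics/w9.png",np.hstack([s["frame"][:,140:440],cv2.resize(s2["frame"][215:299,230:330],None,fx=5,fy=5)]))
E
```

```text
changed px 25 [-0.44958973  0.01250729  0.22976563]
```

View pics/w9.png

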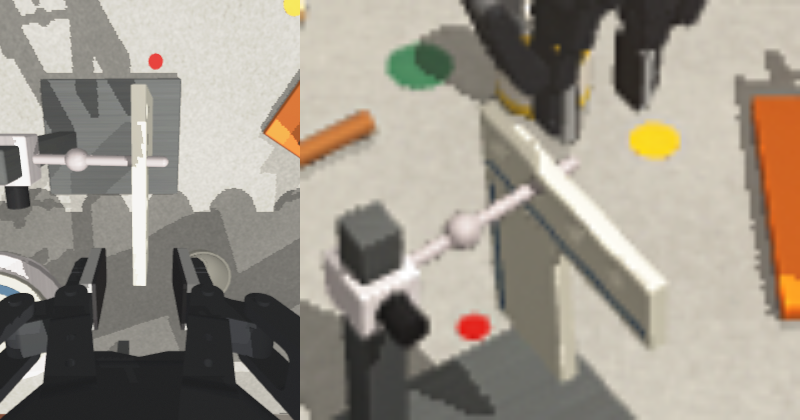

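The tile hangs free on the peg with the tip through at (165,161) in the wrist view, and the gripper is clear. I'll let it settle, recheck for motion and then hand in.

Emit:
{"method": "carry_out", "body": {
  "series": [
    {"dx": 0,"dy": 0,"dz": 1,"rx": 0,"ry": 0,"rz": 0,"grip": 3.5},
    {"dx": 0,"dy": 0,"dz": 0,"rx": 0,"ry": 0,"rz": 0,"grip": 3.5},
    {"dx": 0,"dy": 0,"dz": 0,"rx": 0,"ry": 0,"rz": 0,"grip": 3.5},
    {"dx": 0,"dy": 0,"dz": 0,"rx": 0,"ry": 0,"rz": 0,"grip": 3.5},
    {"dx": 0,"dy": 0,"dz": 0,"rx": 0,"ry": 0,"rz": 0,"grip": 3.5},
    {"dx": 0,"dy": 0,"dz": 0,"rx": 0,"ry": 0,"rz": 0,"grip": 3.5},
    {"dx": 0,"dy": 0,"dz": 0,"rx": 0,"ry": 0,"rz": 0,"grip": 3.5},
    {"dx": 0,"dy": 0,"dz": 0,"rx": 0,"ry": 0,"rz": 0,"grip": 3.5},
    {"dx": 0,"dy": 0,"dz": 0,"rx": 0,"ry": 0,"rz": 0,"grip": 3.5},
    {"dx": 0,"dy": 0,"dz": 0,"rx": 0,"ry": 0,"rz": 0,"grip": 3.5},
    {"dx": 0,"dy": 0,"dz": 0,"rx": 0,"ry": 0,"rz": 0,"grip": 3.5},
    {"dx": 0,"dy": 0,"dz": 0,"rx": 0,"ry": 0,"rz": 0,"grip": 3.5},
    {"dx": 0,"dy": 0,"dz": 0,"rx": 0,"ry": 0,"rz": 0,"grip": 3.5},
    {"dx": 0,"dy": 0,"dz": 0,"rx": 0,"ry": 0,"rz": 0,"grip": 3.5},
    {"dx": 0,"dy": 0,"dz": 0,"rx": 0,"ry": 0,"rz": 0,"grip": 3.5},
    {"dx": 0,"dy": 0,"dz": 0,"rx": 0,"ry": 0,"rz": 0,"grip": 3.5},
    {"dx": 0,"dy": 0,"dz": 0,"rx": 0,"ry": 0,"rz": 0,"grip": 3.5},
    {"dx": 0,"dy": 0,"dz": 0,"rx": 0,"ry": 0,"rz": 0,"grip": 3.5}
  ]
}}

```text
clock: 24.5
position: [591.9, 305.0, 312.0]
tool_rot: [3.141, -0.002, -1.57]
contact_force: [0.4, 0.2, 0.5]
grip_width: 35.0
grip_force: 0.0
```

```bash
python3 - <<'E'
from h import *
t=snap("scene")
for _ in range(10): s2=snap("scene")
d=cv2.absdiff(t["frame"],s2["frame"]).max(2);m=d>25;print("changed px",m.sum(),"in tile/stand area",m[230:299,235:365].sum(), np.argwhere(m)[:40].tolist())
# top edge ends (scene crop px -> image): far (485,105), near (660,285) of w9 right half; top-view check
s=cam(s2); f=lambda x,y:(230+(x-300)/5,215+y/5)
# slope of top edge: ray-cast onto the vertical plane x=597 (glazed side)
for p in ((488,112),(650,295)):
    o,r=ray(s,f(*p)); print((o+r*(597-o[0])/r[0]).round(1))
E
```

```text
changed px 5 in tile/stand area 0 [[41, 384], [45, 273], [45, 274], [55, 333], [96, 460]]
[597.  222.8 239.9]
[597.  364.8 236. ]
```

```bash
python3 -c "from station import manip; print(manip.sign_off())"
```

```text
the job is handed in; nothing more can be done
None
```

I handed the job in with the tile hanging at rest by hole_2, about 20 mm behind the peg tip and about 1.6° off level, and the gripper clear; the hand-in gave no verdict.

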